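# Lock the lamp door of a microscope light source

## Task

The lamp door on top of the white light-source unit was left ajar after a bulb change. Push it down with your fingertips, set them in the slot of its round quarter-turn fastener and turn that clockwise to its stop, so that the door stays locked flush when you take your hand away. Do not pick anything up or swing the door wide open, and leave the other things standing where they are.

Things in the scene. Friction and masses are not known exactly. Their poses are not given: they have to be found in the camera images.
- unit: Microscope light source, a white steel case fixed on the bench: 280 mm deep (x), 220 mm wide (y), top sheet 115 mm above the bench. Origin: centre of the underside; x from its front panel (knob, switch) to its back, y to its left, z up. The lamp door lies on the front part of its top.
- door_hinge (a point): Middle of the door's hinge line (parallel to the unit's y; on the unit at x = +45, z = 115 mm), fixed. The door is a grey plate 5 mm thick, 167 mm from hinge to front edge, 190 mm wide; it covers an opening in the unit's top.
- lamp_door (a joint): Angle of the door, rad: 0 = shut flat; grows as its front edge rises; starts at 0.15 to 0.6. The stiff hinge stays where it is left. Pushing it down takes about 1 N at the front edge until about 0.04, where it meets a sprung pin; holding it fully shut takes about 6 N down on the fastener. Unlocked, it springs back to about 0.035 when let go.
- door_edge (a point): Middle of the door's front edge, on its upper face, 165 mm from the hinge line; moves with the door. Axes as the unit's when shut. Left and right of the fastener's bezel (45 to 90 mm either way along y from here) the plate is bare and flat: good places to push it down.
- fastener (a joint): Turn of the fastener's head, rad: 0 = unlocked, slot parallel to the unit's y; grows clockwise seen from above to its stop at 1.571 = locked, slot parallel to the unit's x. Starts at 0-0.35, turns stiffly (up to 0.15 N m), stays put. Its cam tongue under the door hooks below the case's edge and draws the door flush if that is at 0.035 or less; turned with the door higher it blocks the door.
- slot (a point): Middle of the slot's floor, on the turning axis, 120 mm from the hinge line, 6 mm above the door's underside (121 mm above the bench when shut). y runs along the slot, z out of the door. The head is a blue disc, 67 mm across; slot across it 26 mm wide, 14 mm deep, 67 mm long, black floor. Shut fingertips or one fingertip go in from above with some play: turn past 90 degrees until it stops.
- bezel (a point): Centre of the fixed aluminium ring round the fastener's head, level with its top face; moves with the door. 84 mm outside diameter, 16 mm proud of the door plate, 1 mm proud of the head; it closes the ends of the slot. A white line on the slot's floor points to its red dot (on the unit's -y side) when unlocked, to its green dot (towards the front edge) when locked.
- carton: Bystander: small cardboard lamp carton with a blue band, 42 x 42 x 60 mm, standing on the back part of the unit's top behind the hinge. Origin: centre of its underside.
- oil: Bystander: amber dropper bottle, 34 mm across, 75 mm high, standing beside the unit. Origin: centre of its underside.
- canister: Bystander: white objective canister with black cap, 51 mm across, 68 mm high, standing beside the unit. Origin: centre of its underside.
- blower: Bystander: red dust blower bulb, nozzle up, 58 mm across, 105 mm high, standing beside the unit. Origin: centre of its underside.
- slide_box: Bystander: green slide box, 85 x 98 x 34 mm, lying on the bench beside the unit. Origin: centre of its underside.
- remote: Bystander: black remote control, 150 x 44 x 17 mm, lying on the bench to the left of the unit. Origin: centre of its underside, x along its length.
- driver: Bystander: black screwdriver, 160 mm long, lying on the bench to the right of the unit. Origin: underside at mid-length, x along its length, tip to +x.

How it is judged:
By the outcome, as a careful person would: the job done as asked, in the order asked, and still so for the second after the job is handed in, with the robot touching nothing.
It also fails if it takes over 51 s, if anything falls off the work surface, if the arm or the gripper's body presses on something with over 40 N, if the wrist force passes 120 N, or if a joint passes its speed limit or range.

## Robot

A 6-joint arm with a two-finger parallel gripper is mounted at the origin on the work surface. World frame = base frame: x ahead of the robot, y to its left, z up, the work surface at z = 0. Lengths are in m, angles in rad, forces in N, time in s.
With the tool pointing down it reaches from about 0.325 to 1 m from the base axis. Payload 5.1 kg.
Tool frame: the origin (TCP) lies on the mounting face of the last link; the fingertips stand 173 mm ahead of it and the grasp point (between the pads) lies 155 mm ahead of it (robot.finger_overhang is the distance from the TCP to the fingertips, in m); z points along the fingers, y is the direction in which the jaws open and shut (so a half turn about z gives the same grasp; the last joint's range is limited). The gripper opens to 85 mm and grips with 20 to 120 N. Pads are 22 mm wide; open, the fingers measure 114 mm over their backs; the gripper's body (76 mm by 85 mm) begins 54 mm behind the grasp point. The pads swing forward as they close: fully open they stand 13 mm farther back than shut.
Start: joints at [1.244, 0.124, 1.65, -0, 1.367, -0.083], TCP at [0.157, 0.631, 0.405] pointing down, gripper open.
Joint ranges: [-2.61, 2.61], [-1.02, 2.33], [0.03, 2.71], [-1.35, 4.49], [0.32, 2.68], [-2.91, 2.91]. Speed limits (rad/s): [2.57, 2.57, 3.14, 3.14, 3.14, 3.14].

## Interface

Orientations are given as a unit quaternion [x, y, z, w].
In Python, from workcell import robot gives the robot as it stands. The module is installed in compiled form; this text tells all that it offers.
- The arm moves only by the shell command python3 -m handwheel 'ROWS' [FORCE]. ROWS is a JSON object of lists of equal length, an entry for each row: "linear": the shift along the world's x, y, z in m, a list of three; "turn": the turn about the world's z in degrees; "grip": the finger opening in m, from 0 to 0.0854. A call has 1 to 20 rows; each row is the pose to reach, as a shift and turn from the pose commanded when the call began; what a row does not reach only later rows make up. A row lasts 1/8 s, in which the tool goes at most 62.5 mm and 10.7 degrees, less where a joint would pass 70% of its speed; a pose out of reach is approached as far as the arm can. A call with a gripper value outside its range is refused whole. The fingers move at their own pace and stop on an object; FORCE is the grip in N (left out, the last holds). Time passes only in rows, so rows that repeat a pose let the fingers close. It gives the time, the measured TCP pose, the force and the opening at its end, in the units of the state.
- robot.read_state(): the state, without advancing time (a new reading comes with each control period).
- robot.camera(name): name is "scene" or "top" or "wrist"; returns the picture (400x640x3 uint8, red, green, blue); there is no depth.
- robot.calibration(name): a dict with "K" (3x3 intrinsics, pixels), "origin" and "rotation" of the camera in the world. Camera axes: x right, y down, z forward; pixel columns grow to the right and rows downward; lengths in m; the calibration is good to about 2 mm. A picture is of the moment at which its call begins: read the wrist's pose just before it. calibration takes no time and is no camera call; for the wrist camera it gives the pose at the moment of the call.
- robot.hand_in(): hands the job in, once; it reports no verdict.
The state is a dict: "t": time; "joint_positions": joint angles; "joint_vel": joint speeds; "tau": joint torques, N m; "ee_pos": TCP position; "tool_rot": TCP orientation; "contact_force": force on the tool from outside, world axes, zero at the start; "moment": the same for the moment, N m; "width": finger opening in m.
Only numpy, scipy, OpenCV 4.12 (cv2) and the standard library are available. Lean on these libraries where they do the work, as an engineer would, in place of code of your own. Each camera call takes 0.05 s, during which the arm holds its last target.

## Working session

There is one attempt and no reset: what is moved stays moved. The work goes in short steps, Python scripts to look and compute and a shell command to move; the robot and the scene stay as the last step left them, time stands still between calls to the robot, and variables do not carry over. Pictures are saved under pics/ and viewed, and the job is handed in when it is done.

```bash
mkdir -p pics
python3 - <<'E'
from workcell import robot
import cv2, numpy as np
s=robot.read_state(); print({k:np.round(v,3).tolist() for k,v in s.items()}, robot.finger_overhang)
for n in ["scene","top","wrist"]:
    c=robot.calibration(n); print(n,np.round(c["K"],1).tolist(),np.round(c["origin"],3).tolist(),np.round(c["rotation"],3).tolist())
    im=robot.camera(n); cv2.imwrite(f"pics/{n}0.png",im[:,:,::-1])
E
```

```text
{'t': 0.0, 'joint_positions': [1.244, 0.124, 1.652, 0.0, 1.368, -0.083], 'joint_vel': [-0.0, -0.0, -0.001, -0.0, 0.001, 0.002], 'tau': [-0.001, -42.36, -36.546, -0.0, 0.007, -0.0], 'ee_pos': [0.157, 0.631, 0.403], 'tool_rot': [0.122, 0.993, -0.001, -0.0], 'contact_force': [0.788, 0.281, -1.396], 'moment': [-0.013, -0.018, -0.008], 'width': 0.085} 0.1734
scene [[372.0, 0.0, 320.5], [0.0, 372.0, 200.5], [0.0, 0.0, 1.0]] [0.856, 0.57, 0.79] [0.226, 0.902, -0.357, -0.089]
top [[410.9, 0.0, 319.9], [0.0, 410.9, 196.4], [0.0, 0.0, 1.0]] [0.487, 0.015, 1.196] [0.714, -0.699, 0.028, -0.017]
wrist [[314.7, 0.0, 321.0], [0.0, 314.7, 200.0], [0.0, 0.0, 1.0]] [0.084, 0.648, 0.372] [0.779, 0.609, 0.091, 0.119]
```

View pics/scene0.png

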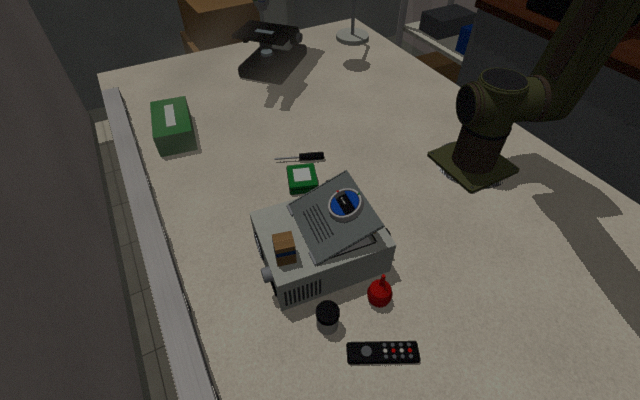

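View pics/top0.png

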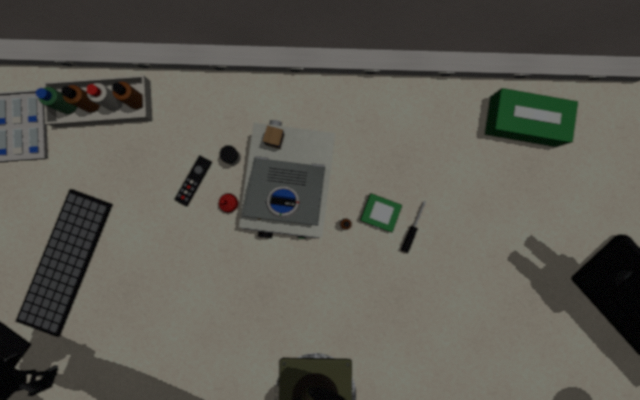

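View pics/wrist0.png

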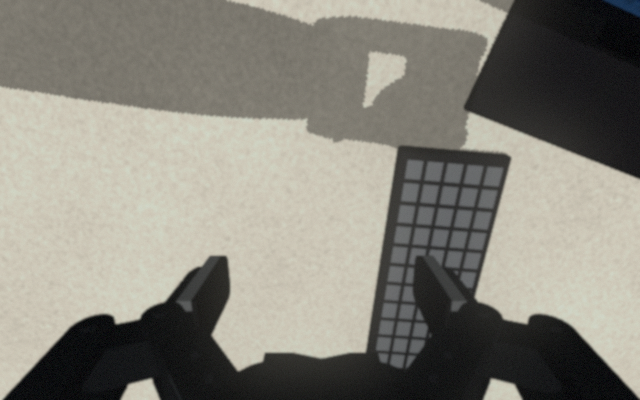

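Run:
```python
import cv2
a=cv2.imread("pics/top0.png")[110:250,180:430]; b=cv2.imread("pics/scene0.png")[160:340,230:430]
cv2.imwrite("pics/tz.png",cv2.resize(a,None,fx=3.2,fy=3.2,interpolation=cv2.INTER_CUBIC))
cv2.imwrite("pics/sz.png",cv2.resize(b,None,fx=3.3,fy=3.3,interpolation=cv2.INTER_CUBIC))
```

```text
(no output)
```

View pics/tz.png

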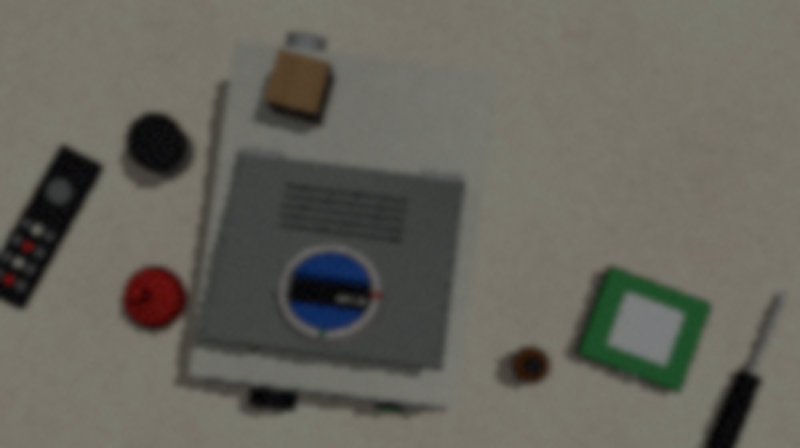

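View pics/sz.png

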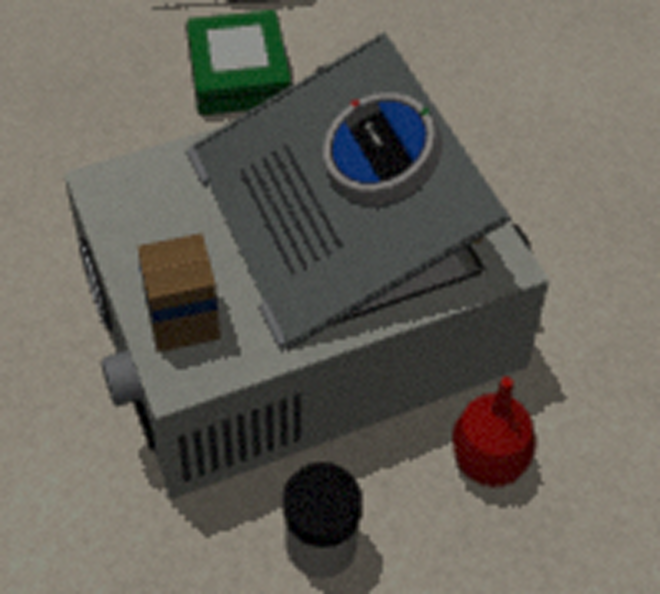

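```bash
cat > h.py <<'E'
import numpy as np, cv2
from workcell import robot
from scipy.spatial.transform import Rotation as R
def ray(n,uv,cal=None):
    c=cal or robot.calibration(n); K=np.array(c["K"])
    rot=np.array(c["rotation"]); M=rot if rot.shape==(3,3) else R.from_quat(rot).as_matrix()
    d=M@np.linalg.solve(K,[uv[0],uv[1],1]); return np.array(c["origin"]),d/np.linalg.norm(d)
def onz(n,uv,z,cal=None):
    o,d=ray(n,uv,cal); return o+d*(z-o[2])/d[2]
def proj(n,P,cal=None):
    c=cal or robot.calibration(n); rot=np.array(c["rotation"]); M=rot if rot.shape==(3,3) else R.from_quat(rot).as_matrix()
    p=np.array(c["K"])@(M.T@(np.array(P)-c["origin"])); return p[:2]/p[2]
def tri(*rs):
    A=0;b=0
    for o,d in rs:
        Q=np.eye(3)-np.outer(d,d); A=A+Q; b=b+Q@o
    p=np.linalg.solve(A,b); return p,[np.linalg.norm(np.cross(p-o,d)) for o,d in rs]
E
python3 - <<'E'
from h import *
T=lambda u,v:(180+(u+.5)/3.2-.5,110+(v+.5)/3.2-.5)
S=lambda u,v:(230+(u+.5)/3.3-.5,160+(v+.5)/3.3-.5)
for nm,p in dict(BL=(237,42),BR=(495,73),FL=(187,378),FR=(447,405)).items(): print(nm,onz("top",T(*p),.115).round(4))
for nm,p in dict(BR=(68,180),BL=(158,415),FL=(546,284)).items(): print("s",nm,onz("scene",S(*p),.115).round(4))
# door: hinge corners and front corners
for nm,a,b in [("bez",(330,291),(380,145)),("doorFL",(197,343),(509,220)),("doorFR",(441,369),(384,36)),("hL",(237,152),(287,346)),("hR",(463,180),(192,152)),("red",(376,296),(357,103)),("green",(323,333),(424,111))]:
    p,e=tri(ray("top",T(*a)),ray("scene",S(*b))); print(nm,p.round(4),np.round(e,4))
E
```

```text
BL [0.7494 0.179  0.115 ]
BR [ 0.7286 -0.0362  0.115 ]
FL [0.47  0.211 0.115]
FR [ 0.4524 -0.002   0.115 ]
s BR [ 0.7278 -0.0284  0.115 ]
s BL [0.7478 0.1802 0.115 ]
s FL [0.4761 0.2122 0.115 ]
bez [0.5399 0.0925 0.1721] [0.0011 0.0011]
doorFL [0.4995 0.1923 0.1751] [0.0017 0.0017]
doorFR [0.4824 0.004  0.1769] [0.0004 0.0004]
hL [0.6558 0.1758 0.12  ] [0.0008 0.0008]
hR [ 0.6375 -0.0109  0.1155] [0.0008 0.0008]
red [0.5368 0.0561 0.1789] [0.0007 0.0007]
green [0.5071 0.0952 0.1919] [0.0005 0.0005]
```

```bash
python3 -m handwheel '{"linear":[[0.04,-0.06,0.02],[0.07,-0.12,0.02],[0.10,-0.18,0.02],[0.13,-0.24,0.02],[0.17,-0.30,0.02],[0.20,-0.36,0.02],[0.235,-0.42,0.02],[0.27,-0.48,0.02],[0.30,-0.54,0.02],[0.335,-0.60,0.02],[0.335,-0.60,0.02],[0.335,-0.60,0.02],[0.335,-0.60,0.02]],"turn":[1,2,3,4,5,6,7,8,8,8,8,8,8],"grip":[0,0,0,0,0,0,0,0,0,0,0,0,0]}' 60
python3 - <<'E'
from h import *
s=robot.read_state(); print({k:np.round(s[k],4).tolist() for k in ("t","ee_pos","tool_rot","contact_force","width")})
c=robot.calibration("wrist"); print(c["origin"],c["rotation"])
cv2.imwrite("pics/w1.png",robot.camera("wrist")[:,:,::-1])
E
```

```text
t: 1.78
ee_pos: [0.4918, 0.0306, 0.4243]
tool_rot: [0.053, 0.999, 0.0, -0.001]
contact_force: [-0.3, 0.3, 0.4]
width: 0.0002
{'t': 1.775, 'ee_pos': [0.4918, 0.0306, 0.4243], 'tool_rot': [0.0525, 0.9986, 0.0002, -0.0006], 'contact_force': [-0.3187, 0.2669, 0.383], 'width': 0.0002}
[0.41754299 0.03739218 0.39303704] [0.73509135 0.66145602 0.09901816 0.11095967]
```

View pics/w1.png

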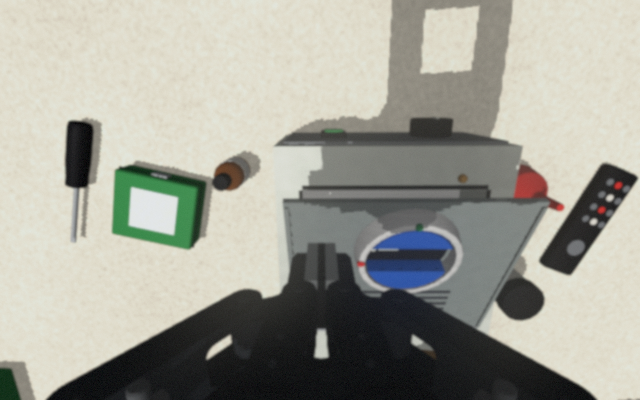

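```bash
python3 -m handwheel '{"linear":[[0.008,0,-0.04],[0.008,0,-0.06],[0.008,0,-0.068],[0.008,0,-0.076],[0.008,0,-0.084],[0.008,0,-0.092],[0.008,0,-0.100],[0.008,0,-0.106],[0.008,0,-0.112],[0.008,0,-0.117],[0.008,0,-0.121],[0.008,0,-0.124],[0.008,0,-0.124]],"turn":[0,0,0,0,0,0,0,0,0,0,0,0,0],"grip":[0,0,0,0,0,0,0,0,0,0,0,0,0]}'
python3 - <<'E'
from h import *
for n in ("scene","wrist"): cv2.imwrite(f"pics/{n}2.png",robot.camera(n)[:,:,::-1])
a=cv2.imread("pics/scene2.png")[140:340,220:440]
cv2.imwrite("pics/sz2.png",cv2.resize(a,None,fx=3,fy=3,interpolation=cv2.INTER_CUBIC))
E
```

```text
t: 3.45
ee_pos: [0.4999, 0.0308, 0.3005]
tool_rot: [0.052, 0.999, -0.0, -0.0]
contact_force: [0.5, -0.2, -0.4]
width: 0.0003
```

View pics/sz2.png

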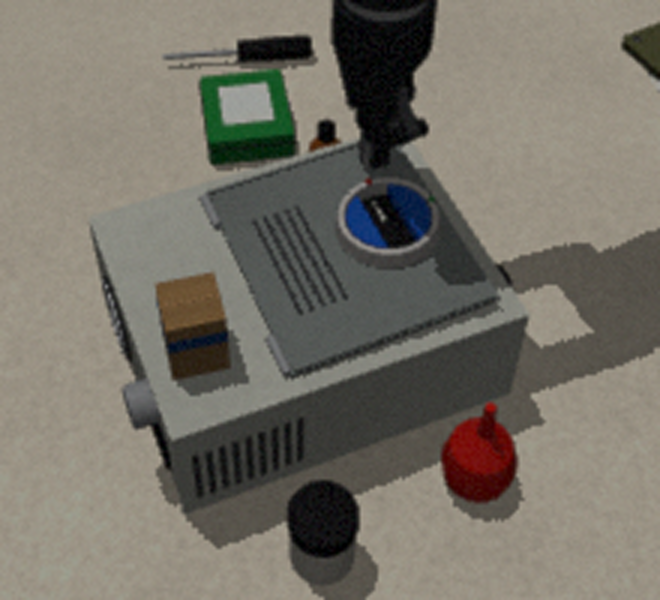

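View pics/wrist2.png

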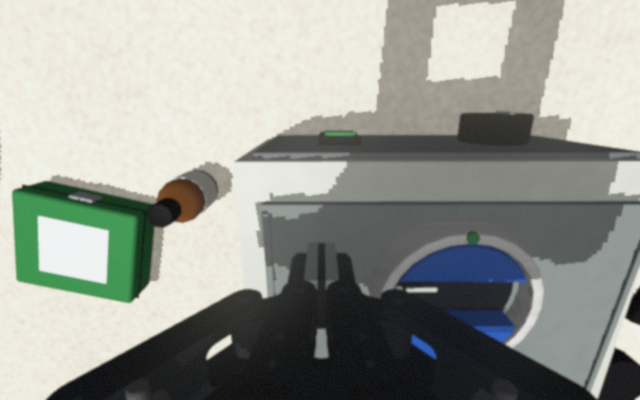

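```bash
python3 -m handwheel '{"linear":[[0,0,-0.002],[0,0,-0.004],[0,0,-0.006],[0,0,-0.007],[0,0,-0.007]],"turn":[0,0,0,0,0],"grip":[0,0,0,0,0]}'
python3 -m handwheel '{"linear":[[0,0,0.02],[0,0,0.05],[0.0,0.0,0.09],[0,0,0.10],[-0.05,0.06,0.10],[-0.05,0.06,0.10],[-0.05,0.06,0.10]],"turn":[0,0,0,0,0,0,0],"grip":[0,0,0,0,0,0,0]}'
python3 - <<'E'
from h import *
for n in ("scene","wrist","top"): 
    c=robot.calibration(n); cv2.imwrite(f"pics/{n}3.png",robot.camera(n)[:,:,::-1])
    if n=="wrist": print(c["origin"].tolist(),c["rotation"].tolist())
a=cv2.imread("pics/scene3.png")[140:340,220:440]
cv2.imwrite("pics/sz3.png",cv2.resize(a,None,fx=3,fy=3,interpolation=cv2.INTER_CUBIC))
E
```

```text
t: 4.18
ee_pos: [0.5, 0.0308, 0.294]
tool_rot: [0.052, 0.999, 0.0, 0.0]
contact_force: [-2.6, 0.3, 5.1]
width: 0.0001
t: 5.05
ee_pos: [0.4494, 0.0913, 0.3925]
tool_rot: [0.051, 0.999, -0.0, -0.0]
contact_force: [0.4, -0.2, -0.4]
width: -0.0003
[0.3755942887100688, 0.09742494672106967, 0.3615486136460248] [0.7344228958083961, 0.6621338748031735, 0.09894083472670612, 0.11141118962710908]
```

View pics/sz3.png

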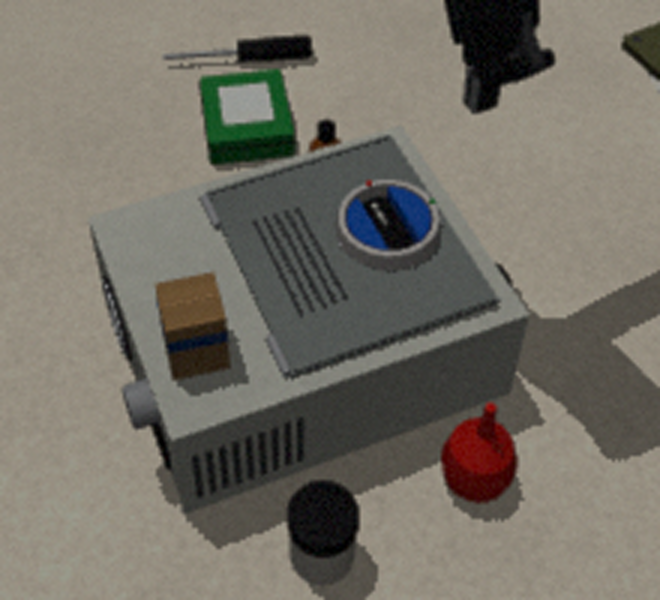

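View pics/wrist3.png

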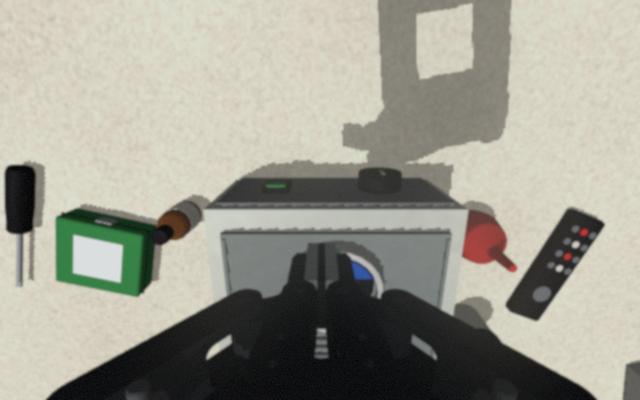

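Run:
```python
from h import *
rays=[]
for n,k in (("top",.06),("scene",.06)):
    im=cv2.imread(f"pics/{n}3.png"); h=cv2.cvtColor(im,cv2.COLOR_BGR2HSV)
    m=cv2.inRange(h,(100,120,40),(130,255,255))
    roi=np.zeros_like(m)
    if n=="top": roi[150:240,240:330]=1
    else: roi[190:230,325:375]=1
    m=m*roi
    pts=cv2.findNonZero(m); hull=cv2.convexHull(pts); e=cv2.fitEllipse(hull); print(n,e,len(pts))
    rays.append(ray(n,e[0]))
    print(onz(n,e[0],.1395).round(4))
p,e=tri(*rays); print(p.round(4),e)
a=cv2.imread("pics/top3.png")[150:250,220:350]; cv2.imwrite("pics/tz3.png",cv2.resize(a,None,fx=6,fy=6,interpolation=cv2.INTER_CUBIC))
a=cv2.imread("pics/scene3.png")[190:240,320:380]; cv2.imwrite("pics/szz3.png",cv2.resize(a,None,fx=12,fy=12,interpolation=cv2.INTER_CUBIC))
```

```text
top ((283.1296081542969, 207.2335205078125), (23.859766006469727, 25.27934455871582), 173.2185821533203) 283
[0.5255 0.093  0.1395]
scene ((349.0977783203125, 212.20994567871094), (20.40995979309082, 27.953369140625), 91.17119598388672) 277
[0.5274 0.0962 0.1395]
[0.5255 0.0933 0.1356] [np.float64(8.47962505684173e-05), np.float64(8.479625056833806e-05)]
```

View pics/tz3.png

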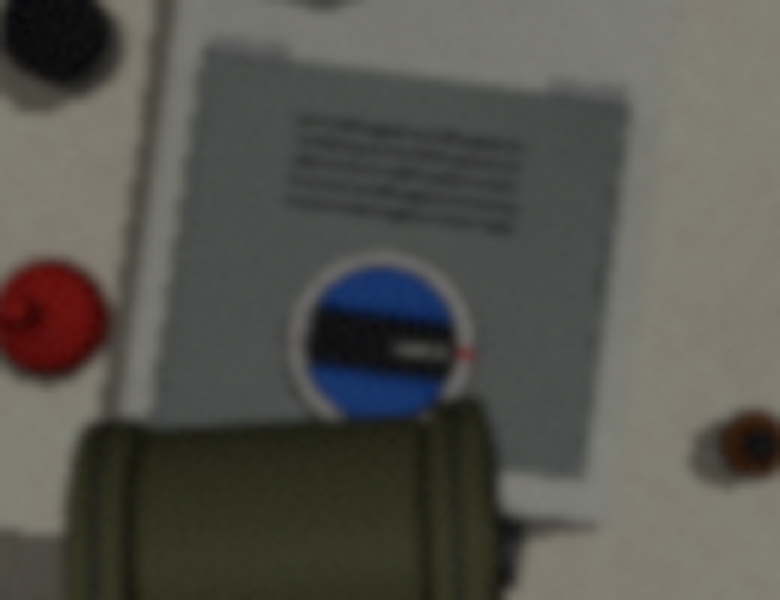

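View pics/szz3.png

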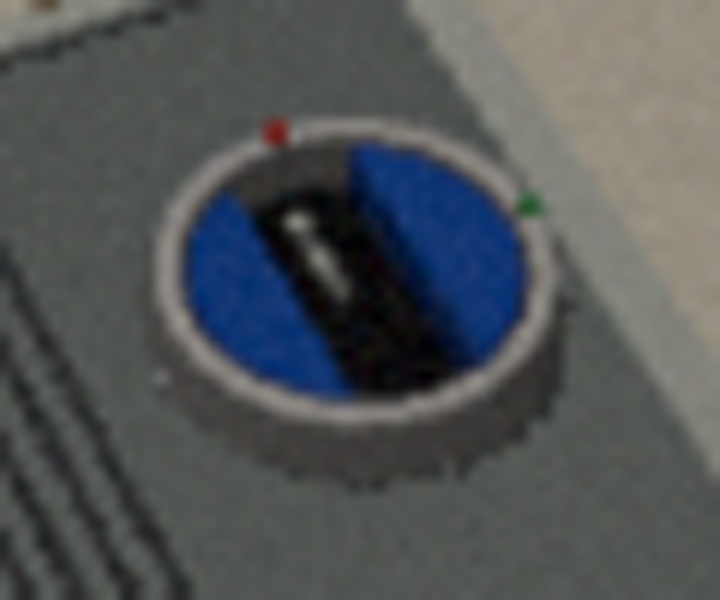

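```bash
python3 -m handwheel '{"linear":[[0.040,0.002,0],[0.0765,0.0035,-0.02],[0.0765,0.0035,-0.05],[0.0765,0.0035,-0.07],[0.0765,0.0035,-0.074],[0.0765,0.0035,-0.074]],"turn":[0,0,0,0,0,0],"grip":[0,0,0,0,0,0]}'
python3 - <<'E'
from h import *
for n in ("scene","wrist"): 
    cv2.imwrite(f"pics/{n}4.png",robot.camera(n)[:,:,::-1])
a=cv2.imread("pics/scene4.png")[180:240,310:390]; cv2.imwrite("pics/sz4.png",cv2.resize(a,None,fx=9,fy=9,interpolation=cv2.INTER_CUBIC))
E
```

```text
t: 5.95
ee_pos: [0.5265, 0.0941, 0.3202]
tool_rot: [0.052, 0.999, 0.0, 0.0]
contact_force: [0.6, -1.1, 0.6]
width: -0.0002
```

View pics/sz4.png

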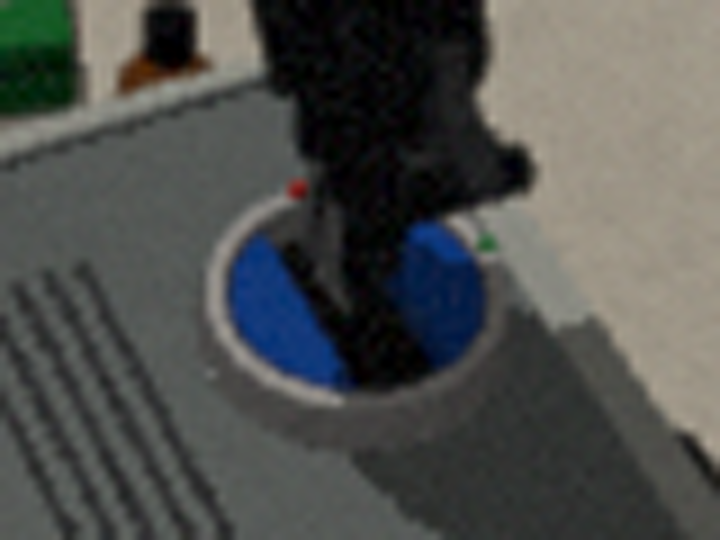

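View pics/wrist4.png

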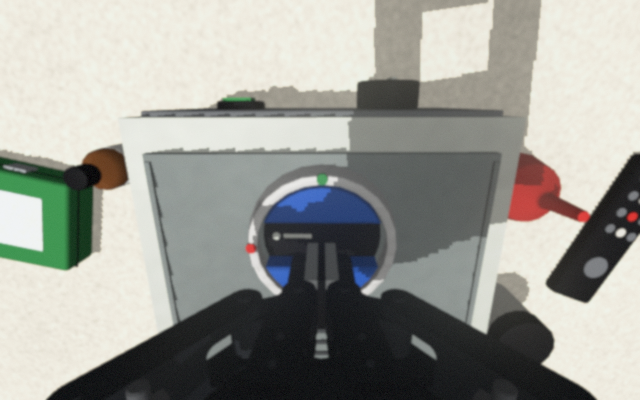

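Run:
```python
from h import *
im=cv2.imread("pics/wrist4.png"); print([im[r,300].tolist() for r in range(214,232,2)],[im[r,283].tolist() for r in range(246,266,2)])
for p in [(300,222),(283,256),(322,180)]: print(p,onz("wrist",p,.139 if p[1]!=180 else .14).round(4))
print(proj("wrist",robot.read_state()["ee_pos"]-np.array([0,0,.1734])), proj("wrist",robot.read_state()["ee_pos"]+np.array([-.011,0.001,-.1734])))
a=im[150:320,230:420]; cv2.imwrite("pics/wz4.png",cv2.resize(a,None,fx=4,fy=3.5,interpolation=cv2.INTER_CUBIC))
```

```text
[[120, 70, 48], [117, 67, 44], [118, 69, 48], [115, 67, 45], [89, 55, 40], [51, 43, 41], [45, 41, 41], [48, 41, 38], [45, 39, 39]] [[53, 48, 48], [50, 46, 46], [51, 48, 47], [53, 48, 47], [51, 44, 42], [68, 46, 35], [82, 50, 38], [81, 51, 36], [83, 52, 37], [84, 53, 38]]
(300, 222) [0.5099 0.0839 0.139 ]
(283, 256) [0.5282 0.0726 0.139 ]
(322, 180) [0.4888 0.0975 0.14  ]
[323.42829025 257.61944907] [323.16507924 237.35502135]
```

View pics/wz4.png

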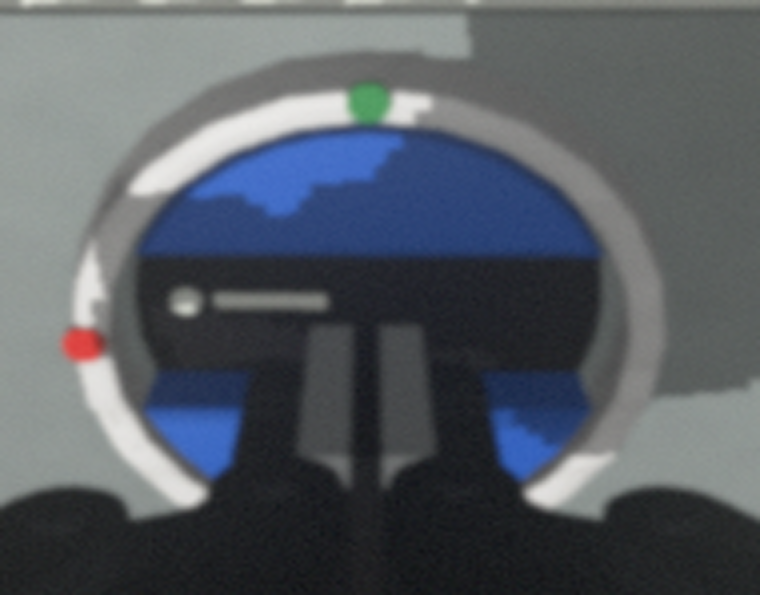

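Run:
```python
from h import *
ex=np.array([.9945,-.1045,0]); o=robot.read_state()["ee_pos"]
for nm,p,z in [("slot front top",(300,222.9),.139),("slot back top",(283,266.6),.139),("slot back top r",(370,266.6),.139),("slot back floor",(283,256),.125),("tip front",(313,242.9),.1468),("tip front R",(330,242.9),.1468),("greendot",(322,179.5),.14)]:
    q=onz("wrist",p,z); print(nm,q.round(4),"along ex from TCP",((q-o)@ex*1000).round(1), "ey",((q-o)@[.1045,.9945,0]*1000).round(1))
```

```text
slot front top [0.5104 0.0839 0.139 ] along ex from TCP -15.2 ey -12.0
slot back top [0.5344 0.0717 0.139 ] along ex from TCP 10.0 ey -21.6
slot back top r [0.5393 0.1181 0.139 ] along ex from TCP 10.0 ey 25.1
slot back floor [0.5352 0.0699 0.125 ] along ex from TCP 10.9 ey -23.3
tip front [0.5186 0.0899 0.1468] along ex from TCP -7.6 ey -5.2
tip front R [0.5195 0.0983 0.1468] along ex from TCP -7.6 ey 3.3
greendot [0.4886 0.0975 0.14  ] along ex from TCP -38.3 ey -0.7
```

Run:
```python
from h import *
im=cv2.imread("pics/scene4.png")
a=im[195:230,325:370]; a=cv2.convertScaleAbs(a,alpha=2.2,beta=10); f=16; a=cv2.resize(a,None,fx=f,fy=f,interpolation=cv2.INTER_CUBIC)
o=robot.read_state()["ee_pos"]; ex=np.array([.9945,-.1045,0]);ey=np.array([.1045,.9945,0])
def d(P,c):
    u=proj("scene",P); cv2.circle(a,(int((u[0]-325+.5)*f),int((u[1]-195+.5)*f)),4,c,-1)
for i in (-11,11):
  for j in (-14,14): d(o+ex*i/1e3+ey*j/1e3-[0,0,.1734],(0,255,255))
for i in (-13,13):
  for j in (-31,31):
    P=o+ex*i/1e3+ey*j/1e3; P[2]=.139; d(P,(0,255,0))
cv2.imwrite("pics/sp4.png",a)
```

```text
(no output)
```

View pics/sp4.png

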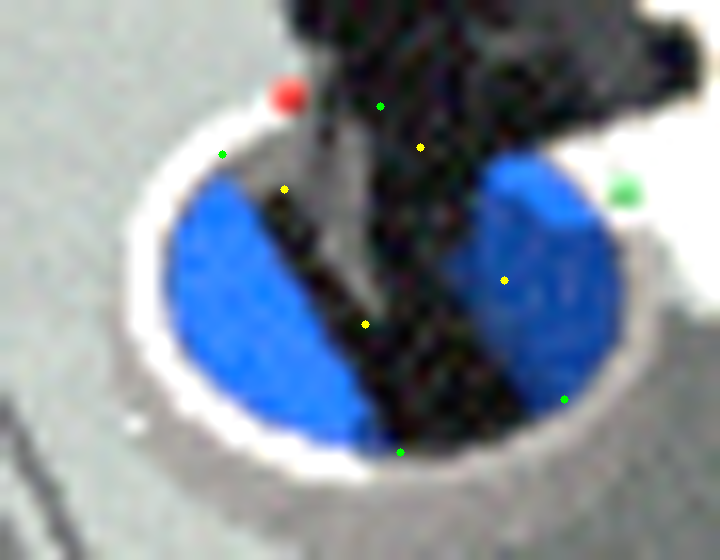

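```bash
python3 -m handwheel '{"linear":[[-0.001,0,-0.004],[-0.001,0,-0.008],[-0.001,0,-0.012],[-0.001,0,-0.015],[-0.001,0,-0.017],[-0.001,0,-0.017]],"turn":[0,0,0,0,0,0],"grip":[0,0,0,0,0,0]}'
python3 - <<'E'
from h import *
for n in ("scene","wrist"): 
    cv2.imwrite(f"pics/{n}5.png",robot.camera(n)[:,:,::-1])
a=cv2.imread("pics/scene5.png")[180:240,310:390]; b=cv2.imread("pics/wrist5.png")[150:320,230:420]
a=cv2.resize(a,(400,300),interpolation=cv2.INTER_CUBIC); b=cv2.resize(b,(400,360))
cv2.imwrite("pics/c5.png",np.hstack([cv2.copyMakeBorder(a,0,60,0,0,0),b]))
E
```

```text
t: 6.8
ee_pos: [0.5254, 0.0943, 0.3025]
tool_rot: [0.052, 0.999, -0.0, -0.0]
contact_force: [-0.1, 0.1, 0.1]
width: -0.0
```

View pics/c5.png

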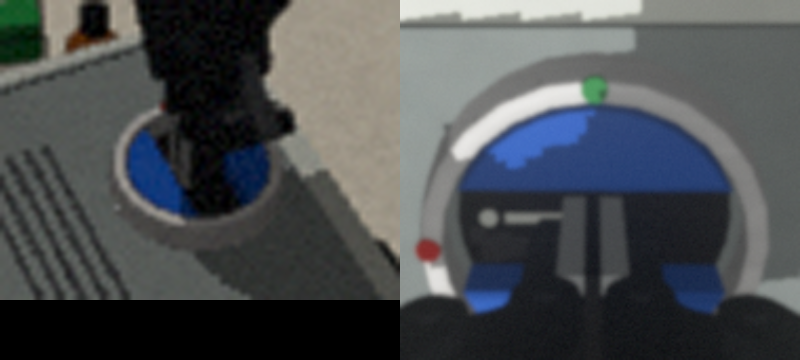

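```bash
python3 -m handwheel '{"linear":[[0,0,-0.003],[0,0,-0.006],[0,0,-0.008],[0,0,-0.010],[0,0,-0.010]],"turn":[0,0,0,0,0],"grip":[0,0,0,0,0]}'
```

```text
t: 7.52
ee_pos: [0.5255, 0.0943, 0.2943]
tool_rot: [0.052, 0.999, -0.0, -0.0]
contact_force: [-4.6, -0.7, 9.0]
width: -0.0001
```

```bash
python3 -m handwheel '{"linear":[[0,0,-0.001],[0,0,-0.001],[0,0,-0.001],[0,0,-0.001],[0,0,-0.001],[0,0,-0.001],[0,0,-0.001],[0,0,-0.001],[0,0,-0.001],[0,0,-0.001],[0,0,-0.001],[0,0,-0.001],[0,0,-0.001],[0,0,-0.001],[0,0,-0.001],[0,0,-0.001],[0,0,-0.001]],"turn":[0,-5,-10,-15,-20,-25,-30,-36,-42,-48,-54,-60,-66,-72,-78,-84,-84],"grip":[0,0,0,0,0,0,0,0,0,0,0,0,0,0,0,0,0]}'
python3 - <<'E'
from h import *
print(robot.read_state()["moment"])
for n in ("scene","wrist"): 
    cv2.imwrite(f"pics/{n}6.png",robot.camera(n)[:,:,::-1])
a=cv2.imread("pics/scene6.png")[180:240,310:390]; b=cv2.imread("pics/wrist6.png")
a=cv2.resize(a,(400,300),interpolation=cv2.INTER_CUBIC); b=cv2.resize(b,(400,300))
cv2.imwrite("pics/c6.png",np.hstack([a,b]))
E
```

```text
t: 9.65
ee_pos: [0.5261, 0.0943, 0.2943]
tool_rot: [0.707, 0.707, 0.001, 0.001]
contact_force: [-4.0, -0.2, 11.6]
width: 0.0002
[-0.10653267  0.71293833 -0.04439379]
```

View pics/c6.png

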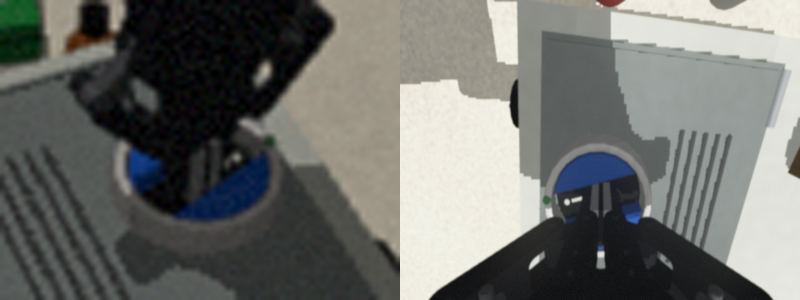

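```bash
python3 -m handwheel '{"linear":[[0,0,0],[0,0,0],[0,0,0],[0,0,0],[0,0,0],[0,0,0]],"turn":[-4,-8,-12,-16,-20,-20],"grip":[0,0,0,0,0,0]}'
python3 - <<'E'
from h import *
print(robot.read_state()["moment"])
cv2.imwrite("pics/w7.png",robot.camera("wrist")[:,:,::-1])
E
```

```text
t: 10.5
ee_pos: [0.5264, 0.0943, 0.2943]
tool_rot: [0.819, 0.574, 0.002, 0.001]
contact_force: [-1.1, -0.0, 8.3]
width: -0.0002
[-0.04202445  0.25631983  0.00901755]
```

View pics/w7.png

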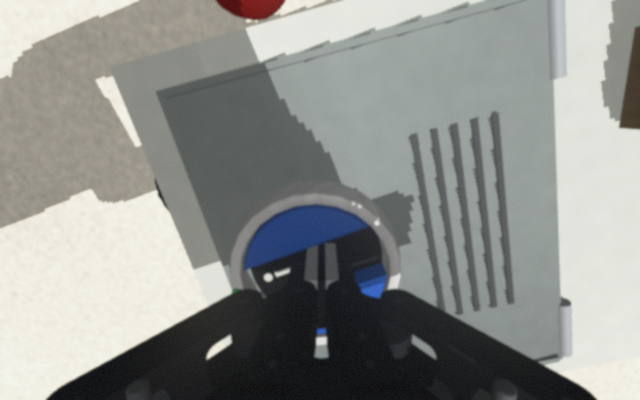

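```bash
python3 -m handwheel '{"linear":[[0,0,0],[0,0,0],[0,0,0],[0,0,0]],"turn":[-3,-6,-10,-10],"grip":[0,0,0,0]}'
python3 - <<'E'
from h import *
print(robot.read_state()["moment"])
cv2.imwrite("pics/w8.png",robot.camera("wrist")[:,:,::-1])
E
```

```text
t: 11.05
ee_pos: [0.5266, 0.0944, 0.2943]
tool_rot: [0.866, 0.5, 0.002, 0.001]
contact_force: [0.7, -0.8, 7.5]
width: 0.0001
[ 0.08877232 -0.0350269   0.01441983]
```

View pics/w8.png

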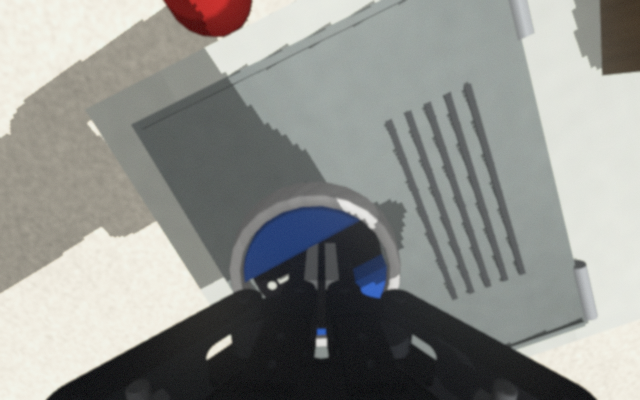

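Run:
```python
from h import *
im=cv2.imread("pics/w8.png"); h=cv2.cvtColor(im,cv2.COLOR_BGR2HSV)
m=cv2.inRange(h,(100,120,40),(130,255,255)); m[:, :235]=0; m[:,400:]=0; m[:195]=0; m[300:]=0
# lower boundary of the upper blue segment
n,l,st,_=cv2.connectedComponentsWithStats(m); k=1+np.argmax(st[1:,4]); pts=[]
for u in range(250,352,3):
    r=np.where(l[:,u]==k)[0]
    if len(r): pts.append((u,r.max()+.5))
W=np.array([onz("wrist",p,.135) for p in pts])
print(pts[::6])
vx,vy,_,_=cv2.fitLine(W[:,:2].astype(np.float32),cv2.DIST_HUBER,0,.01,.01).ravel()
print("slot dir deg",np.degrees(np.arctan2(vy,vx)))
a=onz("wrist",(140,127),.12);b=onz("wrist",(405,1),.12);print("door left edge",np.degrees(np.arctan2(*(b-a)[1::-1])))
q=robot.read_state()["tool_rot"];print("tool y dir",2*np.degrees(np.arctan2(q[1],q[0]))-90)
a=im[185:310,220:410]; cv2.imwrite("pics/wz8.png",cv2.resize(cv2.convertScaleAbs(a,alpha=2),None,fx=4,fy=4,interpolation=cv2.INTER_CUBIC))
```

```text
[(250, np.float64(277.5)), (268, np.float64(270.5)), (286, np.float64(260.5)), (304, np.float64(250.5)), (322, np.float64(241.5)), (340, np.float64(231.5))]
slot dir deg 0.5933477
door left edge -6.646678435090591
tool y dir -29.971680328377346
```

View pics/wz8.png

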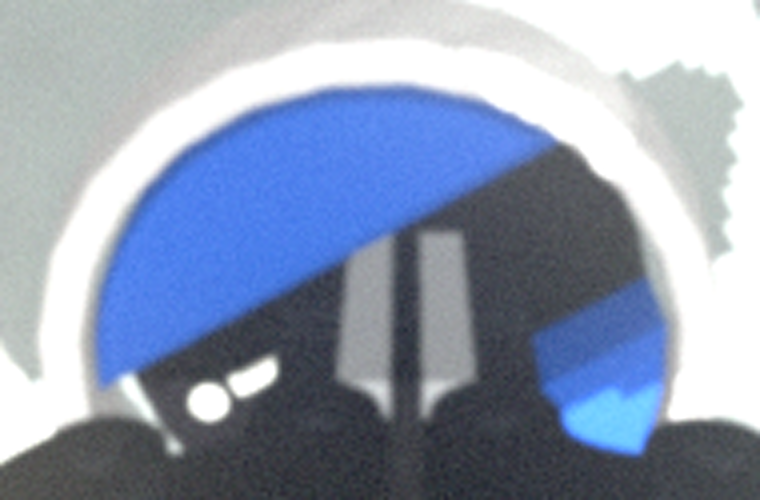

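```bash
cat > slot.py <<'E'
from h import *
def slotdir(path,cal):
    im=cv2.imread(path); h=cv2.cvtColor(im,cv2.COLOR_BGR2HSV)
    m=cv2.inRange(h,(100,120,40),(130,255,255)); m[:, :235]=0; m[:,400:]=0; m[:195]=0; m[300:]=0
    n,l,st,_=cv2.connectedComponentsWithStats(m); k=1+np.argmax(st[1:,4]); pts=[]
    for u in range(252,350,3):
        r=np.where(l[:,u]==k)[0]
        if len(r): pts.append((u,r.max()+.5))
    W=np.array([onz("wrist",p,.135,cal) for p in pts])
    vx,vy,_,_=cv2.fitLine(W[:,:2].astype(np.float32),cv2.DIST_HUBER,0,.01,.01).ravel()
    return np.degrees(np.arctan2(vy,vx))
E
python3 - <<'E'
from slot import *
c=dict(robot.calibration("wrist"))
M=R.from_quat(c["rotation"])
for f,dy in (("pics/w8.png",0),("pics/w7.png",10),("pics/wrist6.png",30)):
    rz=R.from_euler("z",dy,degrees=True); t=robot.read_state()["ee_pos"]
    cc=dict(K=c["K"],origin=t+rz.apply(c["origin"]-t),rotation=(rz*M).as_quat())
    print(f,slotdir(f,cc))
E
```

```text
pics/w8.png 0.7430468
pics/w7.png 0.83324873
pics/wrist6.png 12.70056
```

```bash
python3 - <<'E'
from h import *
s=robot.read_state(); print(s["tau"].round(3),s["moment"].round(3),s["contact_force"].round(1))
E
python3 -m handwheel '{"linear":[[0,0,0],[0,0,0],[0,0,0],[0,0,0]],"turn":[-3,-6,-8,-8],"grip":[0,0,0,0]}'
python3 - <<'E'
from slot import *
s=robot.read_state(); print(s["tau"].round(3),s["moment"].round(3),s["contact_force"].round(1))
c=robot.calibration("wrist");cv2.imwrite("pics/w9.png",robot.camera("wrist")[:,:,::-1])
print(slotdir("pics/w9.png",c))
im=cv2.imread("pics/w9.png")
a=im[185:310,220:410]; cv2.imwrite("pics/wz9.png",cv2.resize(cv2.convertScaleAbs(a,alpha=2),None,fx=4,fy=4,interpolation=cv2.INTER_CUBIC))
E
```

```text
[-1.8700e-01 -2.7904e+01 -2.9383e+01 -8.4000e-02 -8.0000e-03  1.6000e-02] [ 0.036  0.03  -0.004] [-0.8  0.5  8.1]
t: 11.6
ee_pos: [0.5266, 0.0943, 0.2943]
tool_rot: [0.899, 0.439, 0.002, 0.001]
contact_force: [0.7, -1.1, 7.8]
width: -0.0001
[  0.293 -27.863 -29.404   0.168  -0.048   0.073] [-0.128  0.018 -0.039] [ 0.7 -1.1  7.8]
-5.486767
```

View pics/wz9.png

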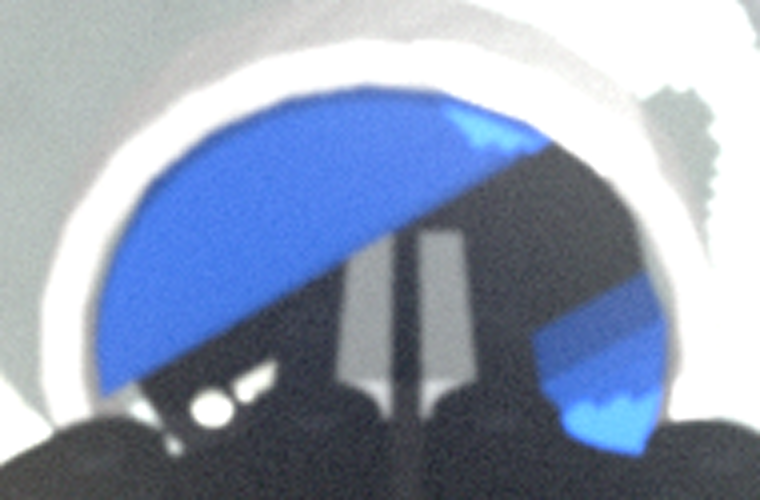

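```bash
python3 -m handwheel '{"linear":[[0,0,0],[0,0,0],[0,0,0],[0,0,0],[0,0,0]],"turn":[-2,-4,-6,-8,-8],"grip":[0,0,0,0,0]}'
python3 - <<'E'
from slot import *
s=robot.read_state(); print(s["tau"].round(3),s["moment"].round(3),s["contact_force"].round(1))
c=robot.calibration("wrist");cv2.imwrite("pics/w10.png",robot.camera("wrist")[:,:,::-1])
print(slotdir("pics/w10.png",c))
E
```

```text
t: 12.28
ee_pos: [0.5267, 0.0944, 0.2943]
tool_rot: [0.927, 0.375, 0.003, 0.001]
contact_force: [1.0, 0.1, 8.1]
width: -0.0001
[-2.2600e-01 -2.8048e+01 -2.9298e+01  1.8000e-02  1.2700e-01  1.9800e-01] [ 0.089 -0.068  0.179] [1.  0.1 8.1]
-5.8628755
```

```bash
python3 -m handwheel '{"linear":[[0,0,0],[0,0,0],[0,0,0]],"turn":[-3,-5,-5],"grip":[0,0,0]}'
python3 - <<'E'
from slot import *
s=robot.read_state(); print(s["tau"].round(3),s["moment"].round(3))
c=robot.calibration("wrist");cv2.imwrite("pics/w11.png",robot.camera("wrist")[:,:,::-1])
print(slotdir("pics/w11.png",c))
E
```

```text
t: 12.7
ee_pos: [0.5267, 0.0944, 0.2943]
tool_rot: [0.942, 0.334, 0.003, 0.001]
contact_force: [1.5, 0.3, 7.1]
width: -0.0001
[ -0.326 -28.089 -29.273   0.053   0.15    0.303] [ 0.024 -0.067  0.263]
-6.1395783
```

```bash
python3 -m handwheel '{"linear":[[0,0,0],[0,0,0],[0,0,0],[0,0,0.01],[0,0,0.03],[0,0,0.06],[0,0,0.12],[-0.04,0.0,0.16],[-0.10,0.0,0.18],[-0.15,0,0.18],[-0.15,0,0.18]],"turn":[6,14,18,18,18,18,18,18,18,18,18],"grip":[0,0,0,0,0,0,0,0,0,0,0]}'
python3 - <<'E'
from h import *
c=robot.calibration("wrist"); print(c["origin"])
for n in ("scene","top","wrist"): cv2.imwrite(f"pics/{n}12.png",robot.camera(n)[:,:,::-1])
a=cv2.imread("pics/scene12.png")[140:340,220:440]; b=cv2.imread("pics/top12.png")[110:250,190:330]
a=cv2.resize(a,(418,380),interpolation=cv2.INTER_CUBIC); b=cv2.resize(b,(380,380),interpolation=cv2.INTER_CUBIC)
cv2.imwrite("pics/c12.png",np.hstack([a,b]))
a=cv2.imread("pics/scene12.png")[190:245,320:390]; cv2.imwrite("pics/sz12.png",cv2.resize(a,None,fx=10,fy=10,interpolation=cv2.INTER_CUBIC))
E
```

```text
t: 14.12
ee_pos: [0.3727, 0.0942, 0.4735]
tool_rot: [0.879, 0.477, 0.002, 0.001]
contact_force: [0.4, -0.2, -0.5]
width: 0.0001
[0.41399883 0.15613162 0.44241704]
```

View pics/c12.png

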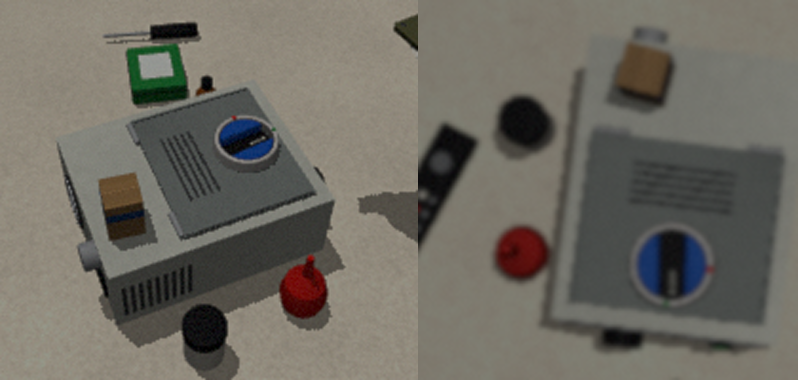

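View pics/sz12.png

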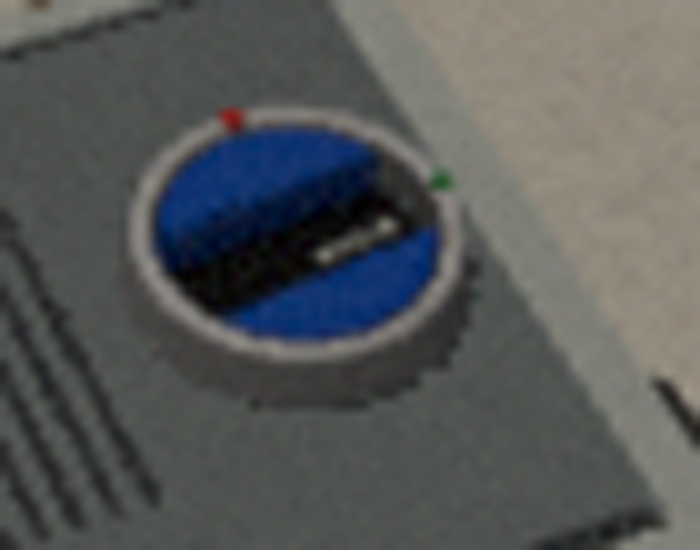

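Run:
```python
from h import *
def dirn(a,b,z,n="scene"):
    f=lambda p:(320+(p[0]+.5)/10-.5,190+(p[1]+.5)/10-.5)
    A,B=onz(n,f(a),z),onz(n,f(b),z); return np.degrees(np.arctan2(*(A-B)[1::-1]))
print("slot edge",dirn((235,315),(438,230),.135),"white line",dirn((320,260),(390,227),.121))
rs={}
for n,roi in (("top",(170,240,240,330)),("scene",(190,235,320,375))):
    im=cv2.imread(f"pics/{n}12.png"); h=cv2.cvtColor(im,cv2.COLOR_BGR2HSV)
    m=cv2.inRange(h,(100,120,30),(130,255,255)); k=np.zeros_like(m); k[roi[0]:roi[1],roi[2]:roi[3]]=1
    e=cv2.fitEllipse(cv2.convexHull(cv2.findNonZero(m*k))); rs[n]=ray(n,e[0]); print(n,e[0])
print(tri(*rs.values()))
# wrist view
im=cv2.imread("pics/wrist12.png"); print(im.shape)
```

```text
slot edge -0.0910253072739086 white line 2.8401100384185405
top (282.9557189941406, 207.07382202148438)
scene (349.1982727050781, 212.95562744140625)
(array([0.52581511, 0.09404458, 0.13386103]), [np.float64(0.0002985450156276137), np.float64(0.0002985450156275882)])
(400, 640, 3)
```

View pics/wrist12.png

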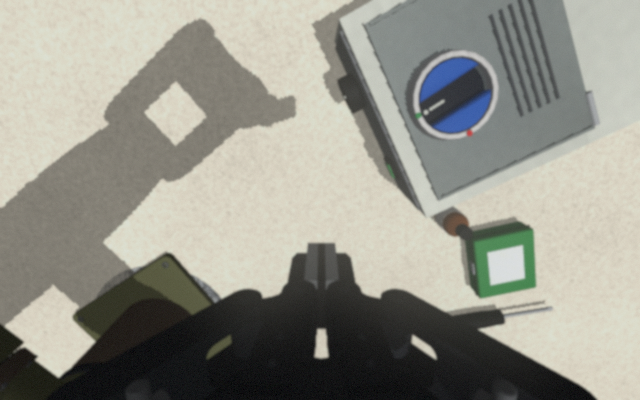

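Run:
```python
from h import *
im=cv2.imread("pics/wrist12.png"); h=cv2.cvtColor(im,cv2.COLOR_BGR2HSV)
m=cv2.inRange(h,(100,120,40),(130,255,255)); m[150:]=0; m[:,:400]=0; m[:,510:]=0
n,l,st,ce=cv2.connectedComponentsWithStats(m); idx=[i for i in range(1,n) if st[i,4]>100]; print(st[idx],ce[idx])
for i in idx:
    pts=[]
    for u in range(430,480,3):
        r=np.where(l[:,u]==i)[0]
        if len(r)==0: continue
        pts.append((u,r.max()+.5 if ce[i,1]<95 else r.min()-.5))
    W=np.array([onz("wrist",p,.135) for p in pts]); v=cv2.fitLine(W[:,:2].astype(np.float32),cv2.DIST_HUBER,0,.01,.01).ravel(); print([tuple(map(float,p)) for p in pts][::4],np.degrees(np.arctan2(v[1],v[0])))
a=im[0:220,330:610]; cv2.imwrite("pics/wz12.png",cv2.resize(a,None,fx=2.7,fy=2.7,interpolation=cv2.INTER_CUBIC))
f=lambda a,b,z:np.degrees(np.arctan2(*(onz("wrist",b,z)-onz("wrist",a,z))[1::-1]))
print("door right side",f((440,198),(593,125),.12),"front",f((440,198),(368,25),.12)-90)
```

```text
[[ 420   58   57   44 1099]
 [ 433   90   58   42 1088]] [[444.85805278  75.35577798]
 [465.046875   114.31158088]]
[(430.0, 95.5), (442.0, 88.5), (454.0, 80.5), (466.0, 72.5)] 0.25765637
[(433.0, 124.5), (445.0, 116.5), (457.0, 108.5), (469.0, 101.5)] 1.8283005
door right side -5.2673356355256855 front -5.9875493508316
```

View pics/wz12.png

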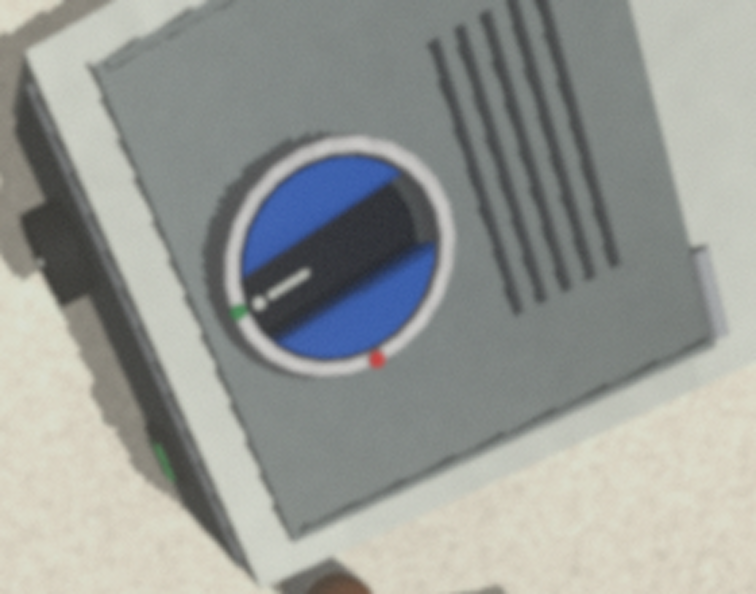

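```bash
python3 -m handwheel '{"linear":[[0.05,0,0],[0.10,0,-0.02],[0.15,0,-0.06],[0.15,0,-0.11],[0.15,0,-0.14],[0.15,0,-0.149],[0.15,0,-0.156],[0.15,0,-0.163],[0.15,0,-0.170],[0.15,0,-0.176],[0.15,0,-0.176]],"turn":[10,20,28,28,28,28,28,28,28,28,28],"grip":[0,0,0,0,0,0,0,0,0,0,0]}'
python3 - <<'E'
from slot import *
s=robot.read_state(); print(s["moment"].round(3))
c=robot.calibration("wrist");cv2.imwrite("pics/w13.png",robot.camera("wrist")[:,:,::-1])
print(slotdir("pics/w13.png",c))
E
```

```text
t: 15.65
ee_pos: [0.5252, 0.0942, 0.2953]
tool_rot: [0.737, 0.676, -0.0, -0.0]
contact_force: [0.9, 0.2, 0.1]
width: -0.0002
[ 0.038 -0.024  0.013]
0.5196041
```

View pics/w13.png

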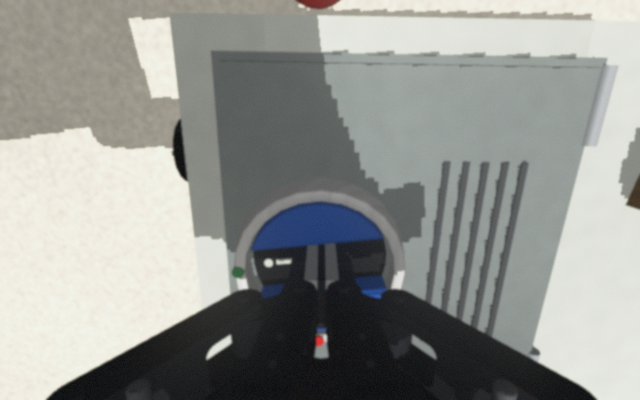

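Tips are in the slot (edge from about (252,250) to (385,240)), no contact force. Turn to the stop again.

```bash
python3 -m handwheel '{"linear":[[0,0,0],[0,0,0],[0,0,0],[0,0,0],[0,0,0],[0,0,0],[0,0,0],[0,0,0]],"turn":[-8,-16,-24,-32,-37,-42,-46,-46],"grip":[0,0,0,0,0,0,0,0]}'
python3 - <<'E'
from slot import *
s=robot.read_state(); print(s["moment"].round(3))
c=robot.calibration("wrist");cv2.imwrite("pics/w14.png",robot.camera("wrist")[:,:,::-1])
print(slotdir("pics/w14.png",c))
E
```

```text
t: 16.7
ee_pos: [0.5258, 0.0945, 0.2966]
tool_rot: [0.942, 0.335, 0.001, 0.0]
contact_force: [0.4, 0.6, 1.3]
width: 0.0002
[ 0.201 -0.137  0.116]
-5.98024
```

```bash
python3 -m handwheel '{"linear":[[0,0,0],[0,0,0],[0,0,0]],"turn":[-4,-7,-7],"grip":[0,0,0]}'
python3 - <<'E'
from slot import *
s=robot.read_state(); print(s["moment"].round(3))
c=robot.calibration("wrist");cv2.imwrite("pics/w15.png",robot.camera("wrist")[:,:,::-1])
print(slotdir("pics/w15.png",c))
E
python3 -m handwheel '{"linear":[[0,0,0.004],[0,0,0.010],[0,0,0.018],[0,0,0.03],[0,0,0.08],[-0.04,0,0.13],[-0.10,0,0.176],[-0.15,0,0.176],[-0.15,0,0.176],[-0.15,0,0.176]],"turn":[-7,-7,-7,-7,-7,0,10,18,18,18],"grip":[0,0,0,0,0,0,0,0,0,0]}'
python3 - <<'E'
from h import *
s=robot.read_state(); print(s["ee_pos"],s["tool_rot"],s["contact_force"])
for n in ("wrist","scene","top"): cv2.imwrite(f"pics/{n}16.png",robot.camera(n)[:,:,::-1])
E
```

```text
t: 17.12
ee_pos: [0.5259, 0.0944, 0.2968]
tool_rot: [0.961, 0.277, 0.001, 0.0]
contact_force: [1.2, 1.8, 3.5]
width: 0.0001
[ 0.304 -0.237  0.119]
-6.2089176
t: 18.42
ee_pos: [0.3752, 0.0942, 0.4724]
tool_rot: [0.906, 0.423, 0.001, 0.0]
contact_force: [0.9, 0.5, 0.6]
width: -0.0001
[0.37518606 0.09421698 0.47238416] [9.06193666e-01 4.22861943e-01 8.27983496e-04 3.61480446e-04] [0.87680103 0.45121065 0.62909807]
```

View pics/wrist16.png

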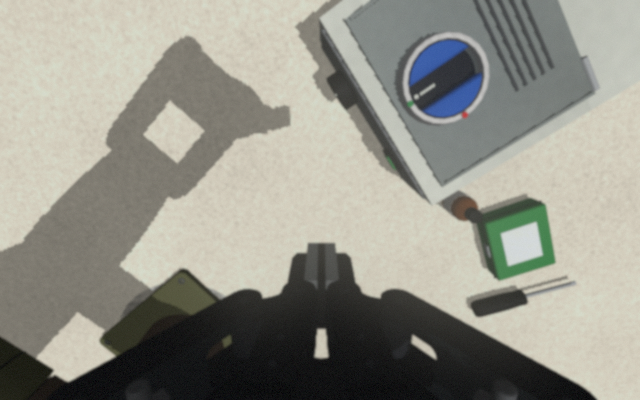

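View pics/scene16.png

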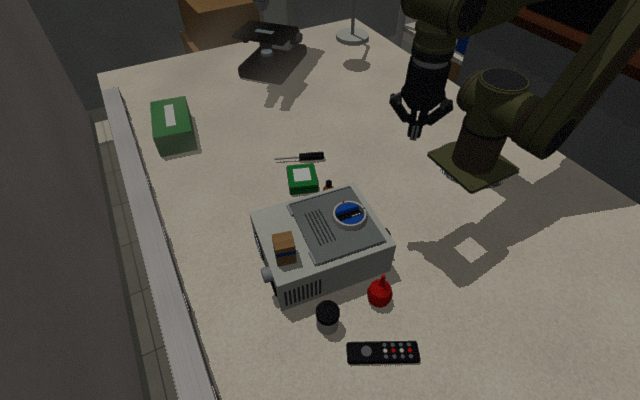

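Run:
```python
from h import *
im=cv2.imread("pics/wrist16.png"); h=cv2.cvtColor(im,cv2.COLOR_BGR2HSV)
m=cv2.inRange(h,(100,120,40),(130,255,255)); m[150:]=0; m[:,:390]=0; m[:,510:]=0
n,l,st,ce=cv2.connectedComponentsWithStats(m); idx=[i for i in range(1,n) if st[i,4]>100]; cy=ce[idx,1].mean()
for i in idx:
    pts=[]
    for u in range(422,470,3):
        r=np.where(l[:,u]==i)[0]
        if len(r)==0: continue
        pts.append((u,r.max()+.5 if ce[i,1]<cy else r.min()-.5))
    W=np.array([onz("wrist",p,.135) for p in pts]); v=cv2.fitLine(W[:,:2].astype(np.float32),cv2.DIST_HUBER,0,.01,.01).ravel(); print(np.degrees(np.arctan2(v[1],v[0])))
f=lambda a,b,z:np.degrees(np.arctan2(*(onz("wrist",b,z)-onz("wrist",a,z))[1::-1]))
print("door side",f((443,184),(590,92),.12),"front",f((443,184),(347,22),.12)-90)
a=im[0:220,330:610]; cv2.imwrite("pics/wz16.png",cv2.resize(a,None,fx=2.7,fy=2.7,interpolation=cv2.INTER_CUBIC))
rs=[]
for n,roi in (("top",(170,240,240,330)),("scene",(190,235,320,375))):
    im=cv2.imread(f"pics/{n}16.png"); h=cv2.cvtColor(im,cv2.COLOR_BGR2HSV)
    m=cv2.inRange(h,(100,120,30),(130,255,255)); k=np.zeros_like(m); k[roi[0]:roi[1],roi[2]:roi[3]]=1
    e=cv2.fitEllipse(cv2.convexHull(cv2.findNonZero(m*k))); rs.append(ray(n,e[0])); print(n,e[0])
print(tri(*rs)[0])
d=cv2.absdiff(cv2.imread("pics/scene0.png"),cv2.imread("pics/scene16.png")).max(2)
for nm,(y0,y1,x0,x1) in dict(carton=(232,266,271,298),remote=(340,365,345,422),canister=(300,333,314,342),blower=(275,308,365,394),box=(163,194,285,320),driver=(150,163,273,326)).items(): print(nm,(d[y0:y1,x0:x1]>40).mean().round(3))
```

```text
-6.511886
-4.434394
door side -5.1585164653440145 front -5.417782591776955
top (282.9800720214844, 206.94911193847656)
scene (349.19976806640625, 212.91282653808594)
[0.52600629 0.09405253 0.13413988]
carton 0.0
remote 0.0
canister 0.0
blower 0.003
box 0.031
driver 0.0
```

View pics/wz16.png

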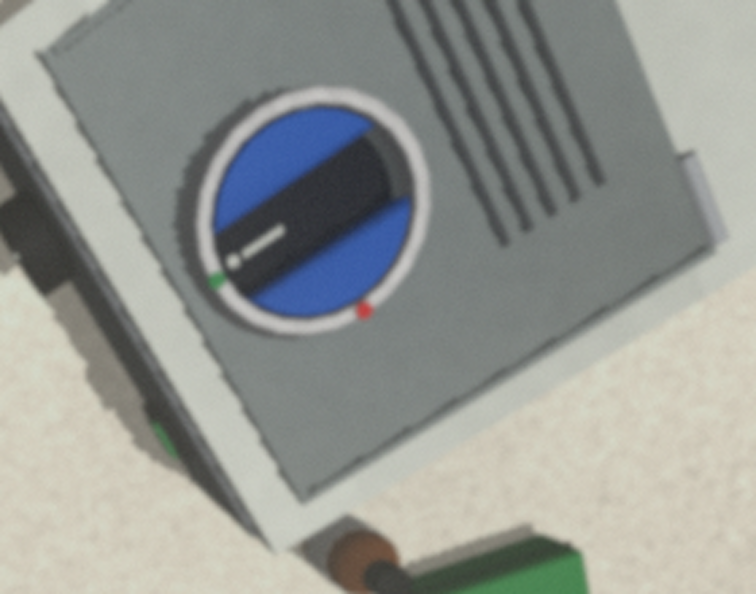

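```bash
python3 -c "
from workcell import robot
print(robot.hand_in(), robot.read_state()['t'])"
```

```text
the job is handed in; nothing more can be done
the job is handed in; nothing more can be done
```

The lamp door is shut flush and its fastener is turned clockwise to the stop. I handed the job in at about 18.6 s with the hand clear.

- **What I did:** I pushed the door down beside the bezel with shut fingertips. I then set them in the slot, pressed the door shut with about 9 N and turned the fastener to its stop.
- **What went wrong:** on the first try I turned the fingers back before lifting, which dragged the head back about 6°. I put the fingers in again, turned to the stop, and lifted straight up without turning back.
- **Fastener:** after the hand was away, the slot's two edges measured -6.5° and -4.4°, against -5.2° to -5.4° for the door. The white line points to the green dot.
- **Door:** the camera measurement put the head's top at 134 mm, against 135 mm expected when shut; before locking it measured 135.6 mm with the door sprung up. The calibration is only good to about 2 mm. The flush reading also rests on the scene view and on the fingertips reaching the shut height of 121 mm while pressing.
- **Other things:** comparing scene pictures from before and after showed no change for the carton, remote, canister and driver. The blower changed by 0.3% and the slide box by 3%; I put the latter down to the door no longer covering its edge. I did not compare the oil bottle this way; it still stands beside the unit in the last pictures.

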